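# Gauge two chuck sleeves and sort them by fit

### The job

Check both steel sleeves, one at a time, on the upright brass gauge pin: lower the sleeve gently over the pin until it rests fully home on the base or stops partway, without forcing or dropping it. Before trying the other, take the sleeve off and stand it upright in the green tray if it went fully home, or in the red tray if it stopped partway; then check and sort the other in the same way. Leave the two broken stubs and the screwdriver where they lie.

Things in the scene. Friction and masses are not known exactly. Their poses are not given: they have to be found in the camera images.
- gauge: Fixed go gauge: dark disc base 80 mm across, 12 thick, with an upright brass pin. Heights above the desk: pin 20 mm in diameter from 12 to 50, tapering to a 14 mm pilot nose at 53, end (chamfered) at 64. Underside of a sleeve that fits comes home at 12 mm; an undersize one stops on the taper at about 51 mm. Origin: centre of the base's underside, on the pin's axis; z up.
- sleeve_1: Plain bright steel sleeve (tube), one of two that look alike: outer diameter 36 mm, 45 mm tall, standing on end, about 0.22 kg. Its bore is either 23 mm (passes the 20 mm gauge pin) or 18 mm (undersize); the trial on the pin tells. Origin: centre of its underside; z along its axis, up.
- sleeve_2: Plain bright steel sleeve (tube), one of two that look alike: outer diameter 36 mm, 45 mm tall, standing on end, about 0.22 kg. Its bore is either 23 mm (passes the 20 mm gauge pin) or 18 mm (undersize); the trial on the pin tells. Origin: centre of its underside; z along its axis, up.
- green_tray: Green tray: shallow open tray, fixed, outside 150 (x) x 140 (y) x 20 mm high, walls and floor 5 mm thick. Origin: centre of its underside; its z is up. For the sleeve that fits.
- red_tray: Red tray: shallow open tray, fixed, outside 150 (x) x 140 (y) x 20 mm high, walls and floor 5 mm thick. Origin: centre of its underside; its z is up. For the undersize sleeve.
- stub_1: Bystander: broken test-bar stub lying on the desk, about 51 mm long, 14 mm thick. Origin: on the desk under its middle; x along it.
- stub_2: Bystander: broken test-bar stub lying on the desk, about 51 mm long, 14 mm thick. Origin: on the desk under its middle; x along it.
- screwdriver: Bystander: orange-handled screwdriver lying on the desk, 190 mm long, about 30 mm thick. Origin: on the desk under its middle; x along it, blade to +x.
Mind the look-alikes: they are no part of the job. Several things have the shape of the green_tray; the one meant has the colours described above. What is shaped like the sleeve_1 but orange is not meant.

How it is judged:
By the outcome, as a careful person would: the job done as asked, in the order asked, and still so for the second after the job is handed in, with the robot touching nothing.
It also fails if it takes over 72 s, if anything falls off the work surface, if the arm or the gripper's body presses on something with over 40 N, if the wrist force passes 120 N, or if a joint passes its speed limit or range.

### The arm

A 7-joint arm with a two-finger parallel gripper is mounted at the origin on the work surface. World frame = base frame: x ahead of the robot, y to its left, z up, the work surface at z = 0. Lengths are in m, angles in rad, forces in N, time in s.
With the tool pointing down it reaches from about 0.4 to 0.875 m from the base axis. Payload 6.5 kg.
Tool frame: the origin (TCP) lies midway between the tips of the shut fingers; the grasp point (between the pads) lies 19 mm behind it; z points along the fingers, x is the direction in which the jaws open and shut, and the axes are right-handed (so a half turn about z gives the same grasp; the last joint's range is limited). The gripper opens to 85 mm and grips with 20 to 120 N. Pads are 22 mm wide; open, the fingers measure 114 mm over their backs; the gripper's body (76 mm by 85 mm) begins 54 mm behind the grasp point. The pads swing forward as they close: fully open they stand 13 mm farther back than shut.
Start: joints at [1.148, 0.536, -0.004, 1.538, 0.003, 1.067, -0.071], TCP at [0.227, -0.609, 0.231] pointing down, gripper open.
Joint ranges: [-2.7, 2.7], [-0.37, 2.16], [-1.27, 1.26], [0.24, 2.4], [-1.31, 4.45], [0.19, 1.91], [-2.76, 2.76]. Speed limits (rad/s): [2.39, 2.39, 3.14, 3.14, 3.14, 3.14, 3.14].

### API

Orientations are given as a unit quaternion [w, x, y, z].
In Python, from rig import r gives the robot as it stands.
- The arm moves only by the tool carry_out, never from a script. Its argument "motion" is text: rows parted by semicolons, each of 4 numbers parted by spaces: the shift along the tool's x, y, z in mm, then the turn about the tool's z in degrees. In form: tx ty tz twist; .... A call has exactly 8 rows; each row is the pose to reach, as a shift and turn from the pose commanded when the call began, along the tool's axes at that moment; what a row does not reach only later rows make up. A row lasts 1/8 s, in which the tool goes at most 62.5 mm and 10.7 degrees, less where a joint would pass 70% of its speed; a pose out of reach is approached as far as the arm can. A call with a gripper value outside its range is refused whole. "fingers" is the closure, from 0 (fully open) to 1 (shut), set as the call begins (left out, the last holds). The fingers move at their own pace and stop on an object; "grip_force" is the grip in N (left out, the last holds). Time passes only in rows, so rows that repeat a pose let the fingers close, or fill a call up. It gives the time, the measured TCP pose, the force and the opening at its end, in the units of the state.
- r.state(): the state, without advancing time (a new reading comes with each control period).
- r.capture(name): name is "scene" or "top" or "wrist"; returns the picture (480x640x3 uint8, red, green, blue); there is no depth.
- r.get_calibration(name): a dict with "mtx" (3x3 intrinsics, pixels), "k1" (the pictures are not rectified: a ray, as slopes to the right and down, at radius r is drawn at 1 + k1 r^2 times it, then the intrinsics apply), "R" (3x3) and "t" (3): a world point X has camera coordinates R X + t. Camera axes: x right, y down, z forward; pixel columns grow to the right and rows downward; lengths in m; the calibration is good to about 2 mm. A picture is of the moment at which its call begins: read the wrist's pose just before it. get_calibration takes no time and is no camera call; for the wrist camera it gives the pose at the moment of the call.
- r.hand_in(): hands the job in, once; it reports no verdict.
The state is a dict: "time": time; "joints": joint angles; "joint_velocities": joint speeds; "tau": joint torques, N m; "tool_pos": TCP position; "ee_rot": TCP orientation; "force": force on the tool from outside, world axes, zero at the start; "wrist_torque": the same for the moment, N m; "width": finger opening in m.
Only numpy, scipy, OpenCV 4.12 (cv2) and the standard library are available. Lean on these libraries where they do the work, as an engineer would, in place of code of your own. Each camera call takes 0.05 s, during which the arm holds its last target. There are 200 camera calls.

## Working session

There is one attempt and no reset: what is moved stays moved. The work goes in short steps, Python scripts to look and compute and a tool call to move; the robot and the scene stay as the last step left them, time stands still between calls to the robot, and variables do not carry over. Pictures are saved under pics/ and viewed, on a budget of 10 in all, crops included, one or two more only if the job needs it, and the job is handed in when it is done.

Besides the shell and the picture viewer there is one more tool, called by a JSON object that holds its "name" and its "arguments". carry_out: Moves the arm, as the interface text tells. Its arguments: {"type":"object","properties":{"motion":{"type":"string"},"fingers":{"type":"number"},"grip_force":{"type":"number"}},"required":["motion"]}

```bash
mkdir -p pics; ls; python3 - <<'E'
from rig import r
import cv2
for n in("top","scene"):
    cv2.imwrite(f"pics/{n}0.png",r.capture(n)[:,:,::-1])
    c=r.get_calibration(n);print(n,c)
s=r.state();print(s)
E
```

```text
pics
top {'mtx': array([[597.06370092,   0.        , 324.21645142],
       [  0.        , 597.06370092, 233.85707587],
       [  0.        ,   0.        ,   1.        ]]), 'k1': -0.20420565780594677, 'R': array([[ 0.01975681, -0.99980069, -0.00287273],
       [-0.99480241, -0.01937081, -0.09996464],
       [ 0.09988907,  0.00483278, -0.99498684]]), 't': array([-0.00631808,  0.52157987,  1.0661287 ])}
scene {'mtx': array([[529.09637807,   0.        , 309.45672365],
       [  0.        , 529.09637807, 232.27784524],
       [  0.        ,   0.        ,   1.        ]]), 'k1': -0.009646860273078492, 'R': array([[-0.72179266,  0.69188221, -0.01773036],
       [ 0.52358472,  0.52910736, -0.66776077],
       [-0.45263053, -0.49126817, -0.74416476]]), 't': array([ 0.37631097, -0.22521214,  1.17502552])}
{'time': 0.1, 'joints': array([ 1.14781954,  0.53713246, -0.0044282 ,  1.53875449,  0.00259509,
        1.06729027, -0.07123707]), 'joint_velocities': array([ 0.00066871, -0.00264699, -0.00026624, -0.003664  , -0.00098987,
        0.00017596, -0.00134529]), 'tau': array([ 3.85552004e-03, -5.84563172e+01,  1.05241958e+00, -2.59772944e+01,
        1.26069359e-02,  4.64446057e-03, -1.78389109e-05]), 'tool_pos': array([ 0.226803  , -0.60854879,  0.23048127]), 'ee_rot': array([-4.00735588e-04,  8.21363738e-01, -5.70404232e-01, -6.80146246e-04]), 'force': array([ 0.48319153, -0.18977272,  0.2633927 ]), 'wrist_torque': array([-0.05831591,  0.03073451,  0.02545108]), 'width': 0.0853830051324282}
```

View pics/top0.png

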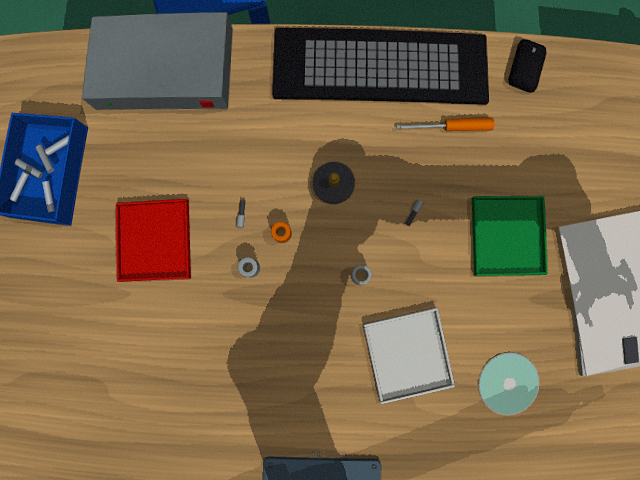

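View pics/scene0.png

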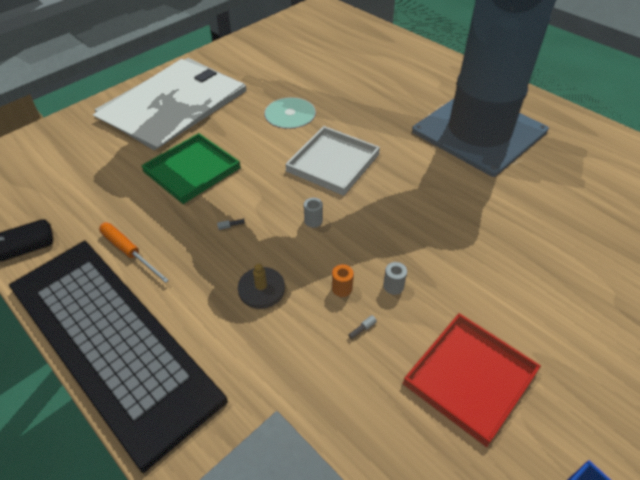

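Top view: the sleeves are the grey tubes at (248,267) and (361,275). The orange tube at (281,231) is a decoy. The gauge is at (333,182), the red tray at (153,240) and the green tray at (509,236). The white tray at (408,353) and the blue box are decoys. The stubs are at (241,212) and (413,212), and the screwdriver is at (445,125). Next I'll work out positions and confirm them with one enlarged overlay crop.

```bash
cat > h.py <<'E'
import numpy as np, cv2
from rig import r
from scipy.spatial.transform import Rotation as Ro
def ray(c,p):
    D=np.array([c["k1"],0,0,0,0.])
    # picture = (1+k1 r^2)*ray : OpenCV's radial model
    u=cv2.undistortPoints(np.array([[p]],float),c["mtx"],D)[0,0]
    R=c["R"]; return -R.T@c["t"], R.T@np.array([u[0],u[1],1])
def w(c,p,z):
    o,d=ray(c,p); return (o+d*(z-o[2])/d[2])[:2]
def proj(c,X):
    return cv2.projectPoints(np.atleast_2d(X).astype(float),cv2.Rodrigues(c["R"])[0],c["t"],c["mtx"],np.array([c["k1"],0,0,0,0.]))[0][:,0]
def circ(x,y,z,rad):
    a=np.linspace(0,2*np.pi,60); return np.c_[x+rad*np.cos(a),y+rad*np.sin(a),0*a+z]
def overlay(img,c,things,k,x0,y0,w_,h_,name):
    im=cv2.resize(img[y0:y0+h_,x0:x0+w_,::-1],None,fx=k,fy=k,interpolation=cv2.INTER_CUBIC)
    for (x,y,z,rad) in things:
        q=((proj(c,circ(x,y,z,rad))-[x0,y0]+.5)*k-.5)
        cv2.polylines(im,[np.int32(q*8)],True,(255,0,255),1,cv2.LINE_AA,3)
    cv2.imwrite("pics/"+name+".png",im)
E
python3 - <<'E'
from h import *
c=r.get_calibration("top")
P=dict(s1=((248,267),.045),s2=((361.5,275),.045),decoy=((281,231),.045),pin=((334.5,178.5),.064),base=((333.5,182.5),.012),
 red=((153.5,239.5),.02),green=((509.5,236),.02))
W={k:w(c,p,z) for k,(p,z) in P.items()}
for k in W: print(k,W[k].round(4))
for nm,cs in dict(red=[(117,200),(188,199),(190,279),(117,281)],green=[(473,197),(545,197),(546,275),(474,275)]).items():
    print(nm,[w(c,p,.02).round(3) for p in cs])
img=cv2.imread("pics/top0.png")[:,:,::-1]
overlay(img,c,[(*W['s1'],.045,.018),(*W['s2'],.045,.018),(*W['base'],.012,.04),(*W['pin'],.064,.007),(*W['base'],.064,.007)],4,210,150,190,145,"crop0")
E
```

```text
s1 [0.4573 0.1395]
s2 [ 0.4471 -0.0643]
decoy [0.5234 0.0817]
pin [ 0.6175 -0.0127]
base [ 0.62   -0.0115]
red [0.5054 0.3232]
green [ 0.5249 -0.3436]
red [array([0.579, 0.4  ]), array([0.583, 0.26 ]), array([0.434, 0.25 ]), array([0.426, 0.391])]
green [array([ 0.597, -0.274]), array([ 0.601, -0.416]), array([ 0.452, -0.415]), array([ 0.451, -0.275])]
```

View pics/crop0.png

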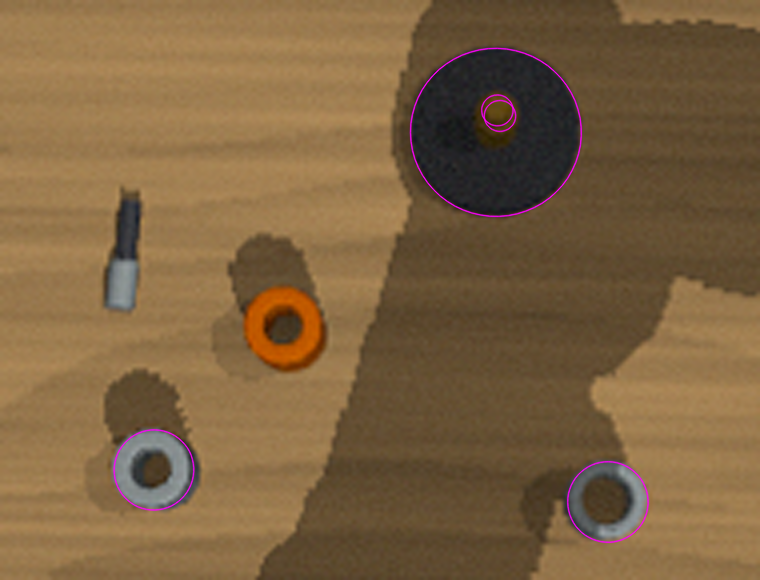

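The overlay fits well. The grey tube at crop (154,469) is sleeve A and the one at (607,501) is sleeve B; the orange one is not meant. B's bore looks wider, but the pin will decide. I'll start with B.

```bash
cat > plan.py <<'E'
import sys
from h import *
# target TCP x y z (mm), jaws along world -y; prints shift in present tool axes and twist
def plan(x,y,z):
    s=r.state(); q=s["ee_rot"]; R=Ro.from_quat([q[1],q[2],q[3],q[0]]).as_matrix()
    d=R.T@(np.array([x,y,z])-1e3*s["tool_pos"])
    T=np.array([[0,-1,0],[-1,0,0],[0,0,-1]]).T
    print("shift",d.round(1),"rotvec deg",np.degrees(Ro.from_matrix(R.T@T).as_rotvec()).round(2))
    print("t",s["time"],"tcp",(1e3*s["tool_pos"]).round(1),"F",s["force"].round(1),"w",s["width"].round(4))
if __name__=="__main__": plan(*map(float,sys.argv[1:4]))
E
python3 plan.py 447 -64.5 130
```

```text
shift [-432.7 -396.4  101.1] rotvec deg [2.000e-02 9.000e-02 2.044e+01]Traceback (most recent call last):
  File "plan.py", line 10, in <module>
    if __name__=="__main__": plan(*map(float,sys.argv[1:4]))
                             ~~~~^^^^^^^^^^^^^^^^^^^^^^^^^^^
  File "plan.py", line 9, in plan
    print("t",s["time"],"tcp",(1e3*s["tool_pos"]).round(1),"F",s["force"].round(1),"w",s["width"].round(4))
                                                                                       ^^^^^^^^^^^^^^^^
AttributeError: 'float' object has no attribute 'round'
```

```bash
sed -i 's/s\["width"\].round(4)/round(s["width"],4)/' plan.py
```

{"name": "carry_out", "arguments": {"motion": "-40 -37 10 2.5; -84 -77 20 5; -128 -117 30 7.5; -172 -157 40 10; -216 -197 50 13; -260 -237 60 16; -304 -277 70 18; -348 -317 80 20.4", "fingers": 0.2}}

```text
time: 1.1
tool_pos: [0.4029, -0.1705, 0.151]
ee_rot: [0.0, -0.707, 0.707, -0.0]
force: [1.3, -0.7, 0.2]
width: 0.0682
```

```bash
python3 plan.py 447 -64.5 100
```

```text
shift [-106.  -44.   51.] rotvec deg [-0.02 -0.01 -0.04]
t 1.1 tcp [ 402.9 -170.5  151. ] F [ 1.3 -0.7  0.2] w 0.0682
```

{"name": "carry_out", "arguments": {"motion": "-30 -12 10 0; -60 -25 25 0; -90 -37 40 0; -106 -44 51 0; -106 -44 51 0; -106 -44 51 0; -106 -44 51 0; -106 -44 51 0"}}

```text
time: 2.1
tool_pos: [0.4464, -0.067, 0.1006]
ee_rot: [0.0, -0.707, 0.707, -0.0]
force: [-0.6, 0.3, -0.8]
width: 0.0687
```

```bash
python3 plan.py 447 -64.5 10; python3 - <<'E'
from h import *
c=r.get_calibration("wrist"); im=r.capture("wrist")
print(-c["R"].T@c["t"])
overlay(im,c,[(.447,-.0643,.045,.018),(.62,-.0115,.012,.04),(.62,-.0115,.064,.007)],1,0,0,640,480,"w0")
E
```

```text
shift [-2.5 -0.5 90.6] rotvec deg [-0.03 -0.02 -0.03]
t 2.1 tcp [446.4 -67.  100.6] F [-0.6  0.3 -0.8] w 0.0687
[ 0.51240956 -0.06606957  0.24373583]
```

View pics/w0.png

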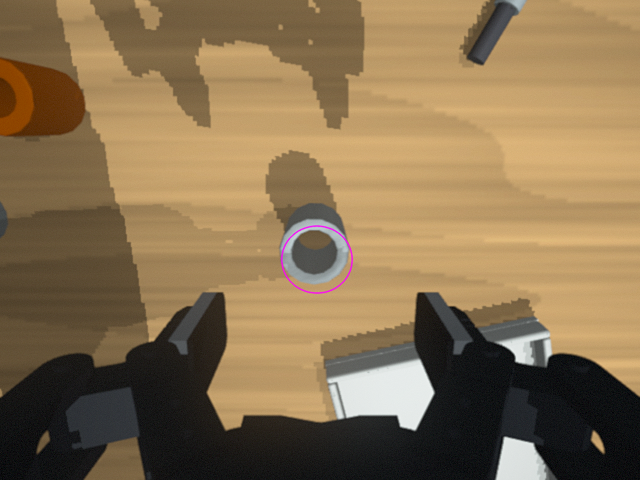

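The wrist view shows sleeve B's rim centred at about (314.5,251). That is 8 px above my top-camera overlay at (316,259), so the two cameras disagree by about 4 mm in x. I'll use both and measure the pin in the same wrist camera.

```bash
python3 - <<'E'
from h import *
c=r.get_calibration("wrist")
print(w(c,(314.5,251),.045),c["mtx"],c["R"].round(3))
print(proj(c,[[.451,-.063,.045],[.62,-.0115,.064]]))
E
python3 plan.py 449 -64 10
```

```text
[ 0.45177434 -0.06310277] [[408.7520466    0.         320.06352776]
 [  0.         408.7520466  237.51776189]
 [  0.           0.           1.        ]] [[-0.    -1.     0.   ]
 [-0.966  0.001  0.26 ]
 [-0.26  -0.    -0.966]]
[[ 314.30397107  252.45750159]
 [ 168.77239938 -180.56009418]]
shift [-2.8 -2.6 90.6] rotvec deg [-0.02 -0.01 -0.01]
t 2.15 tcp [446.4 -66.8 100.6] F [-0.  -0.1 -0.1] w 0.0678
```

{"name": "carry_out", "arguments": {"motion": "-3 -3 20 0; -3 -3 40 0; -3 -3 60 0; -3 -3 75 0; -3 -3 85 0; -3 -3 91 0; -3 -3 91 0; -3 -3 91 0"}}

```text
time: 3.15
tool_pos: [0.4498, -0.0633, 0.0096]
ee_rot: [-0.0, 0.707, -0.707, 0.0]
force: [-0.0, -0.3, 0.3]
width: 0.0682
```

{"name": "carry_out", "arguments": {"motion": "0 0 0 0; 0 0 0 0; 0 0 0 0; 0 0 0 0; 0 0 0 0; 0 0 0 0; 0 0 0 0; 0 0 0 0", "fingers": 1, "grip_force": 35}}

```text
time: 4.15
tool_pos: [0.4497, -0.0633, 0.0098]
ee_rot: [-0.0, 0.707, -0.707, 0.0]
force: [-0.6, -0.6, 5.4]
width: 0.0362
```

```bash
python3 plan.py 520 -13 120
```

```text
shift [ -50.3  -70.4 -110.2] rotvec deg [-0.03 -0.01  0.04]
t 4.15 tcp [449.7 -63.3   9.8] F [-0.6 -0.6  5.4] w 0.0362
```

{"name": "carry_out", "arguments": {"motion": "0 0 -20 0; 0 0 -50 0; -10 -15 -85 0; -25 -40 -110 0; -45 -65 -110 0; -50 -70 -110 0; -50 -70 -110 0; -50 -70 -110 0"}}

```text
time: 5.15
tool_pos: [0.518, -0.0142, 0.1187]
ee_rot: [-0.001, -0.707, 0.707, 0.0]
force: [-0.4, 0.2, -2.6]
width: 0.0359
```

```bash
python3 - <<'E'
from h import *
print(r.state()["tool_pos"],r.state()["width"],r.state()["force"])
c=r.get_calibration("wrist"); im=r.capture("wrist"); cv2.imwrite("pics/w1raw.png",im[:,:,::-1])
t=r.state()["tool_pos"]
print(proj(c,[[.62,-.0115,.064]]))
overlay(im,c,[(.62,-.0115,.012,.04),(.62,-.0115,.064,.007),(t[0],t[1],t[2]-.0098+.045,.018)],1,0,0,640,480,"w1")
E
```

```text
[ 0.51801075 -0.01416857  0.11872411] 0.035934757916224414 [-0.3886822   0.22932484 -2.57413254]
[[315.89772389  43.37823381]]
```

View pics/w1.png

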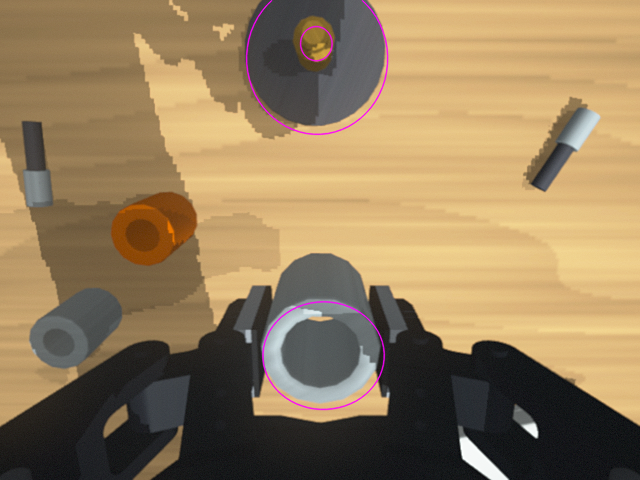

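The wrist view shows the sleeve held upright with its rim at about (322,352). The base rim bottom is at 125 px against a predicted 134, so the pin is about 5 mm farther in x by this camera. I'll refine with a corrected overlay.

```bash
python3 - <<'E'
from h import *
c=r.get_calibration("wrist"); im=cv2.imread("pics/w1raw.png")[:,:,::-1]
t=r.state()["tool_pos"]
p=(.6245,-.0105); s=(t[0]+.0012,t[1]+.0005,t[2]-.0098+.045,.018)
overlay(im,c,[(*p,.012,.04),(*p,.064,.007),(*p,.05,.01)],4,230,0,170,140,"a")
overlay(im,c,[s,s[:3]+(.0115,)],4,230,285,170,140,"b")
a,b=cv2.imread("pics/a.png"),cv2.imread("pics/b.png")
cv2.imwrite("pics/w1b.png",cv2.resize(np.hstack([a,b]),(800,330),interpolation=cv2.INTER_AREA))
E
```

```text
(no output)
```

View pics/w1b.png

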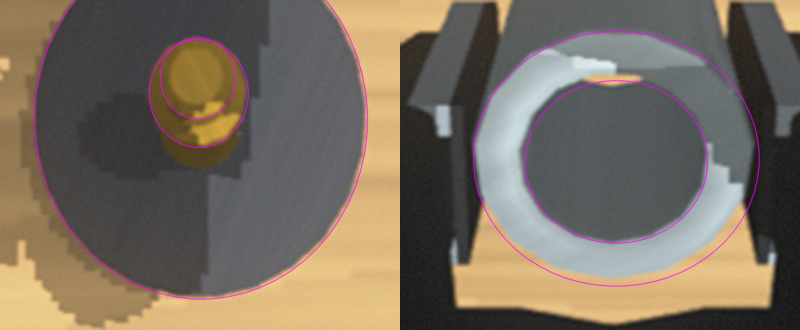

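```bash
python3 - <<'E'
from h import *
from scipy.optimize import least_squares
c=r.get_calibration("wrist"); t=r.state()["tool_pos"]
k=800/1360*4
L,R_,T,B=230+(473-400)/k,230+(752-400)/k,285+30/k,285+278/k
def f(v,rad=.018):
    q=proj(c,circ(v[0],v[1],v[2],rad)); return [q[:,0].min()-L,q[:,0].max()-R_,q[:,1].min()-T,q[:,1].max()-B]
for z in (None,t[2]+.0352,t[2]+.033):
    s=least_squares(lambda v:f(v if z is None else [v[0],v[1],z]),[t[0],t[1],t[2]+.033],x_scale=.01,diff_step=1e-4)
    print(((s.x-t)*1e3).round(2),s.fun.round(1))
E
python3 plan.py 622.5 -11 95
```

```text
[3.00e-02 8.40e-01 3.24e+01] [ 0.  -0.  -0.1  0.1]
[ 1.61  0.84 33.  ] [-1.5  1.5 -1.2  1.6]
[ 0.37  0.84 33.  ] [-0.3  0.3 -0.3  0.4]
shift [  -3.2 -104.3   23.7] rotvec deg [ 0.1  -0.03 -0.02]
t 5.2 tcp [518.2 -14.2 118.9] F [ 0.3 -0.3 -1.9] w 0.036
```

The pin overlay fits at (0.6245, -0.0105). The held sleeve sits about (+1, +0.8) mm from the TCP in the same camera, so the target TCP is about (623.3, -11.3). I'll go above it first.

{"name": "carry_out", "arguments": {"motion": "-1 -30 0 0; -3 -65 5 0; -3 -90 15 0; -3 -104 25 0; -3 -105 33 0; -3 -105 33 0; -3 -105 33 0; -3 -105 33 0"}}

```text
time: 6.2
tool_pos: [0.6243, -0.0101, 0.0868]
ee_rot: [-0.0, 0.707, -0.707, 0.0]
force: [0.0, 0.8, -3.2]
width: 0.036
```

```bash
python3 plan.py 623.3 -11.3 66
```

```text
shift [ 1.2  1.  20.8] rotvec deg [-0.03 -0.    0.05]
t 6.2 tcp [624.3 -10.1  86.8] F [ 0.   0.8 -3.2] w 0.036
```

{"name": "carry_out", "arguments": {"motion": "1 1 0 0; 1 1 3 0; 1 1 6 0; 1 1 10 0; 1 1 14 0; 1 1 18 0; 1 1 21 0; 1 1 21 0"}}

```text
time: 7.2
tool_pos: [0.6232, -0.0111, 0.065]
ee_rot: [0.0, 0.707, -0.707, -0.0]
force: [-0.1, 0.2, -2.2]
width: 0.036
```

```bash
python3 - <<'E'
from h import *
s=r.state(); print(s["tool_pos"],s["force"],s["wrist_torque"])
b=[]
for n,X in(("top",[.6235,-.011,.08]),("scene",[.6235,-.011,.08])):
    im=r.capture(n)[:,:,::-1]; u,v=proj(r.get_calibration(n),[X])[0].astype(int)
    b.append(cv2.resize(im[v-50:v+50,u-50:u+50],(400,400),interpolation=cv2.INTER_CUBIC))
cv2.imwrite("pics/c1.png",np.hstack(b))
E
```

```text
[ 0.62317441 -0.0110741   0.06497744] [-0.09801118  0.24688782 -2.20256583] [ 0.00870126  0.02425415 -0.0103671 ]
```

View pics/c1.png

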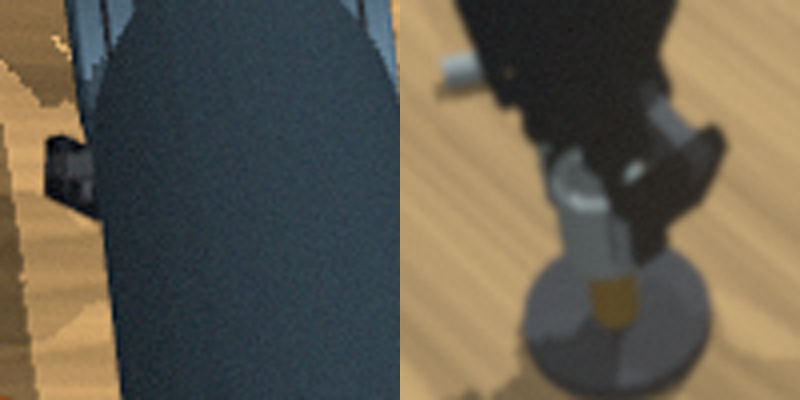

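The scene crop shows the sleeve over the nose of the pin, upright, with no contact force (about -2.2 N, which is its weight). I'll lower it gently.

{"name": "carry_out", "arguments": {"motion": "0 0 1 0; 0 0 2 0; 0 0 3 0; 0 0 4 0; 0 0 5 0; 0 0 6 0; 0 0 7 0; 0 0 8 0"}}

```text
time: 8.3
tool_pos: [0.6234, -0.0111, 0.0572]
ee_rot: [0.0, 0.707, -0.707, 0.0]
force: [0.5, 0.2, -3.3]
width: 0.0361
```

{"name": "carry_out", "arguments": {"motion": "0 0 1 0; 0 0 2 0; 0 0 3 0; 0 0 4 0; 0 0 5 0; 0 0 6 0; 0 0 7 0; 0 0 8 0"}}

```text
time: 9.3
tool_pos: [0.6234, -0.0111, 0.0492]
ee_rot: [0.0, 0.707, -0.707, -0.0]
force: [0.1, 0.8, -3.1]
width: 0.036
```

It has passed the taper with no force. Continuing down.

{"name": "carry_out", "arguments": {"motion": "0 0 3 0; 0 0 6 0; 0 0 9 0; 0 0 12 0; 0 0 15 0; 0 0 18 0; 0 0 20 0; 0 0 21 0"}}

```text
time: 10.3
tool_pos: [0.6233, -0.0111, 0.0281]
ee_rot: [0.0, 0.707, -0.707, -0.0]
force: [-0.4, -1.1, -2.4]
width: 0.0358
```

{"name": "carry_out", "arguments": {"motion": "0 0 0.5 0; 0 0 1 0; 0 0 1.5 0; 0 0 2 0; 0 0 2.5 0; 0 0 3 0; 0 0 3 0; 0 0 3 0"}}

```text
time: 11.3
tool_pos: [0.6234, -0.0111, 0.0253]
ee_rot: [-0.0, 0.707, -0.707, 0.0]
force: [-0.7, 0.4, -2.8]
width: 0.0363
```

{"name": "carry_out", "arguments": {"motion": "0 0 0.5 0; 0 0 1 0; 0 0 1.5 0; 0 0 2 0; 0 0 2 0; 0 0 2 0; 0 0 2 0; 0 0 2 0"}}

```text
time: 12.3
tool_pos: [0.6234, -0.0111, 0.0233]
ee_rot: [-0.0, 0.707, -0.707, 0.0]
force: [0.1, 0.5, -2.5]
width: 0.0361
```

{"name": "carry_out", "arguments": {"motion": "0 0 0.5 0; 0 0 1 0; 0 0 1 0; 0 0 1 0; 0 0 1 0; 0 0 1 0; 0 0 1 0; 0 0 1 0"}}

```text
time: 13.3
tool_pos: [0.6234, -0.0111, 0.0223]
ee_rot: [0.0, 0.707, -0.707, 0.0]
force: [-0.4, -0.2, -2.0]
width: 0.0362
```

{"name": "carry_out", "arguments": {"motion": "0 0 0.3 0; 0 0 0.6 0; 0 0 0.8 0; 0 0 1 0; 0 0 1 0; 0 0 1 0; 0 0 1 0; 0 0 1 0"}}

```text
time: 14.3
tool_pos: [0.6234, -0.0111, 0.0219]
ee_rot: [0.0, 0.707, -0.707, 0.0]
force: [-3.4, 0.3, 5.9]
width: 0.0357
```

The sleeve is home: a firm rest at TCP z 21.9, which equals the grasp height of 9.8 plus 12 mm, with about 8 N. Sleeve B fits, so it goes to green.

{"name": "carry_out", "arguments": {"motion": "0 0 -5 0; 0 0 -20 0; 0 0 -40 0; 0 0 -62 0; 0 0 -78 0; 10 2 -84 0; 40 10 -84 0; 85 23 -84 0"}}

```text
time: 15.3
tool_pos: [0.6002, -0.096, 0.1052]
ee_rot: [-0.0, 0.708, -0.706, -0.0]
force: [1.1, -0.5, -2.1]
width: 0.036
```

{"name": "carry_out", "arguments": {"motion": "50 14 0 0; 100 29 0 0; 150 43 0 0; 200 57 0 0; 235 68 0 0; 249 72 0 0; 249 72 0 0; 249 72 0 0"}}

```text
time: 16.3
tool_pos: [0.5296, -0.3427, 0.1051]
ee_rot: [-0.001, 0.708, -0.706, -0.001]
force: [-0.1, 0.5, -2.5]
width: 0.036
```

```bash
python3 plan.py 528 -345 18; python3 - <<'E'
from h import *
c=r.get_calibration("scene"); im=r.capture("scene")
cv2.imwrite("pics/s1.png",im[:,:,::-1])
E
```

```text
shift [ 2.4  1.6 87.1] rotvec deg [-0.02  0.1   0.2 ]
t 16.3 tcp [ 529.6 -342.7  105.1] F [-0.1  0.5 -2.5] w 0.036
```

View pics/s1.png

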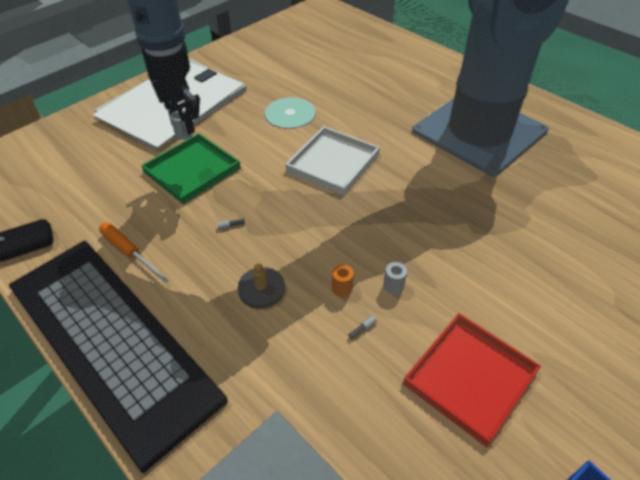

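The scene shows the sleeve held at about (180,125), over the green tray at (191,166), and the gauge is clear. Lowering.

{"name": "carry_out", "arguments": {"motion": "2 2 15 0; 2 2 35 0; 2 2 55 0; 2 2 72 0; 2 2 82 0; 2 2 86 0; 2 2 88 0; 2 2 88 0"}}

```text
time: 17.35
tool_pos: [0.527, -0.3474, 0.0177]
ee_rot: [-0.0, 0.707, -0.707, 0.0]
force: [-0.7, -0.3, -2.0]
width: 0.0362
```

{"name": "carry_out", "arguments": {"motion": "0 0 0.4 0; 0 0 0.8 0; 0 0 1.2 0; 0 0 1.6 0; 0 0 2 0; 0 0 2.4 0; 0 0 2.6 0; 0 0 2.6 0"}}

```text
time: 18.35
tool_pos: [0.5266, -0.3472, 0.0149]
ee_rot: [0.0, 0.707, -0.707, 0.0]
force: [-0.7, 1.5, 1.5]
width: 0.0356
```

In contact at z 14.9, as expected. Releasing and lifting.

{"name": "carry_out", "arguments": {"motion": "0 0 0 0; 0 0 0 0; 0 0 0 0; 0 0 0 0; 0 0 0 0; 0 0 0 0; 0 0 0 0; 0 0 0 0", "fingers": 0.2}}

```text
time: 19.35
tool_pos: [0.5266, -0.3472, 0.0147]
ee_rot: [0.0, 0.707, -0.707, 0.0]
force: [-0.9, -0.2, -0.0]
width: 0.0684
```

{"name": "carry_out", "arguments": {"motion": "0 0 -10 0; 0 0 -30 0; 0 0 -60 0; 0 0 -90 0; 0 0 -105 0; -30 5 -105 0; -70 10 -105 0; -120 17 -105 0"}}

```text
time: 20.35
tool_pos: [0.5093, -0.2268, 0.1201]
ee_rot: [0.0, -0.707, 0.707, -0.0]
force: [1.1, 0.8, 0.3]
width: 0.0684
```

```bash
python3 plan.py 459 140 100; python3 - <<'E'
from h import *
im=r.capture("top"); cv2.imwrite("pics/t1.png",im[:,:,::-1])
E
```

```text
shift [-366.7   50.7   19.9] rotvec deg [-0.04 -0.03 -0.05]
t 20.35 tcp [ 509.3 -226.8  120.1] F [1.1 0.8 0.3] w 0.0684
```

{"name": "carry_out", "arguments": {"motion": "-50 7 3 0; -105 14 6 0; -160 21 9 0; -215 28 12 0; -270 35 15 0; -320 42 18 0; -355 47 20 0; -367 48 20 0"}}

```text
time: 21.4
tool_pos: [0.4608, 0.1421, 0.0999]
ee_rot: [-0.0, 0.709, -0.705, -0.0]
force: [-0.3, -1.1, -0.1]
width: 0.0684
```

```bash
python3 plan.py 461 140 10; python3 - <<'E'
from h import *
c=r.get_calibration("wrist"); im=r.capture("wrist")
overlay(im,c,[(.4617,.1405,.045,.018)],1,0,0,640,480,"w2")
a=cv2.imread("pics/w2.png"); t=cv2.imread("pics/t1.png")[185:290,455:565]
cv2.imwrite("pics/w2t.png",np.hstack([cv2.resize(a,(480,360)),cv2.resize(t,(300,360))]))
E
```

```text
shift [ 2.2 -0.2 89.9] rotvec deg [0.   0.04 0.26]
t 21.4 tcp [460.8 142.1  99.9] F [-0.3 -1.1 -0.1] w 0.0684
```

View pics/w2t.png

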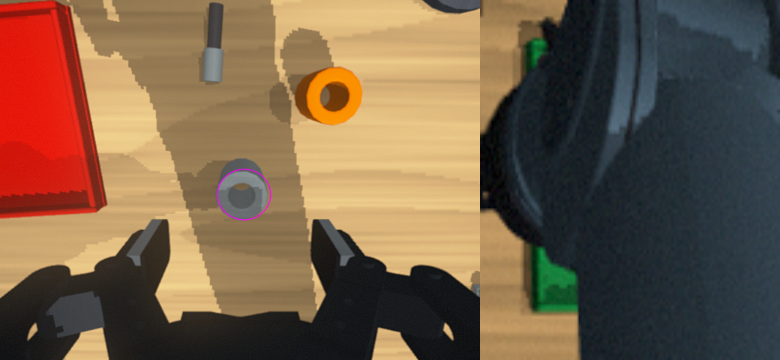

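The wrist view shows sleeve A's rim matching the overlay at (243,194), with the jaws clear of the orange tube at (333,97). The top crop was blocked by the arm, so I'll check tray B later. Descending and gripping.

{"name": "carry_out", "arguments": {"motion": "2 0 20 0; 2 0 40 0; 2 0 60 0; 2 0 75 0; 2 0 85 0; 2 0 90 0; 2 0 90 0; 2 0 90 0"}}

```text
time: 22.45
tool_pos: [0.4616, 0.1379, 0.0101]
ee_rot: [-0.0, 0.707, -0.707, 0.0]
force: [-0.5, -0.1, 0.7]
width: 0.0684
```

{"name": "carry_out", "arguments": {"motion": "0 0 0 0; 0 0 0 0; 0 0 0 0; 0 0 0 0; 0 0 0 0; 0 0 0 0; 0 0 0 0; 0 0 0 0", "fingers": 1, "grip_force": 35}}

```text
time: 23.45
tool_pos: [0.4616, 0.1384, 0.0102]
ee_rot: [-0.001, 0.707, -0.707, 0.0]
force: [-1.6, 0.9, 5.9]
width: 0.0353
```

```bash
python3 plan.py 622.7 -11.1 95;python3 - <<'E'
from h import *
im=r.capture("top"); cv2.imwrite("pics/t2.png",im[:,:,::-1])
E
```

```text
shift [ 149.6 -161.   -84.7] rotvec deg [-0.05  0.04  0.06]
t 23.45 tcp [461.6 138.4  10.2] F [-1.6  0.9  5.9] w 0.0353
```

{"name": "carry_out", "arguments": {"motion": "0 0 -20 0; 0 0 -50 0; 0 0 -80 0; 20 -25 -85 0; 55 -60 -85 0; 95 -105 -85 0; 130 -142 -85 0; 150 -163 -85 0"}}

```text
time: 24.5
tool_pos: [0.6256, -0.0154, 0.0944]
ee_rot: [-0.0, -0.706, 0.708, -0.001]
force: [-0.4, 0.7, -1.6]
width: 0.0354
```

{"name": "carry_out", "arguments": {"motion": "0 0 0 0; 0 0 0 0; 0 0 0 0; 0 0 2 0; 0 0 4 0; 0 0 6 0; 0 0 7 0; 0 0 7 0"}}

```text
time: 25.5
tool_pos: [0.6243, -0.0121, 0.0875]
ee_rot: [0.0, 0.707, -0.707, -0.0]
force: [-0.7, 0.5, -1.8]
width: 0.0352
```

```bash
python3 plan.py 624.3 -11.1 78;python3 - <<'E'
from h import *
im=r.capture("wrist")[:,:,::-1]; cv2.imwrite("pics/w3.png",im)
u,v=proj(r.get_calibration("scene"),[[.6235,-.011,.08]])[0].astype(int)
s=cv2.resize(r.capture("scene")[v-45:v+45,u-45:u+45,::-1],(480,480),interpolation=cv2.INTER_CUBIC)
cv2.imwrite("pics/c3.png",cv2.resize(np.hstack([im[150:470,150:490],cv2.resize(s,(320,320))]),None,fx=1.2,fy=1.2))
E
```

```text
shift [-1.   0.   9.5] rotvec deg [ 0.01 -0.    0.04]
t 25.5 tcp [624.3 -12.1  87.5] F [-0.7  0.5 -1.8] w 0.0352
```

View pics/c3.png

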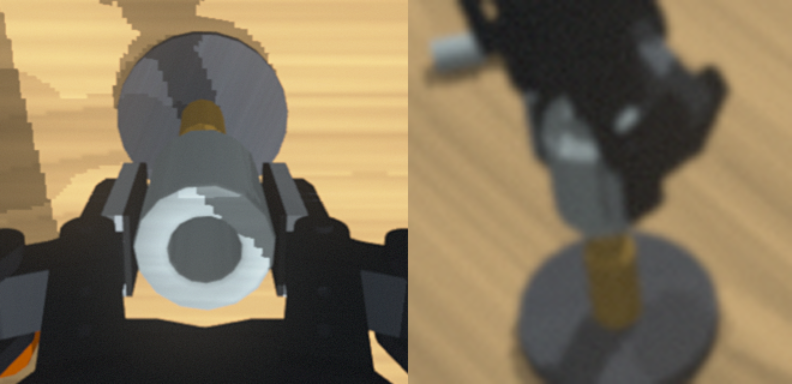

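The sleeve is above the pin nose and aligned in both views. Correcting y by 1 mm and lowering gently.

{"name": "carry_out", "arguments": {"motion": "-1 0 2 0; -1 0 4 0; -1 0 7 0; -1 0 10 0; -1 0 12 0; -1 0 13 0; -1 0 14.5 0; -1 0 16 0"}}

```text
time: 26.6
tool_pos: [0.6244, -0.0111, 0.0717]
ee_rot: [-0.0, 0.707, -0.707, 0.0]
force: [-1.2, -0.3, -2.1]
width: 0.0354
```

{"name": "carry_out", "arguments": {"motion": "0 0 0.7 0; 0 0 1.4 0; 0 0 2.1 0; 0 0 2.8 0; 0 0 3.5 0; 0 0 4.2 0; 0 0 5 0; 0 0 5 0"}}

```text
time: 27.6
tool_pos: [0.6243, -0.0111, 0.0666]
ee_rot: [0.0, 0.707, -0.707, -0.0]
force: [0.2, 0.7, -2.6]
width: 0.0355
```

{"name": "carry_out", "arguments": {"motion": "0 0 0.6 0; 0 0 1.2 0; 0 0 1.8 0; 0 0 2.4 0; 0 0 3 0; 0 0 3.5 0; 0 0 4 0; 0 0 4 0"}}

```text
time: 28.6
tool_pos: [0.6243, -0.0111, 0.0626]
ee_rot: [0.0, 0.707, -0.707, -0.0]
force: [0.0, -0.3, -1.2]
width: 0.0355
```

{"name": "carry_out", "arguments": {"motion": "0 0 0.3 0; 0 0 0.6 0; 0 0 0.9 0; 0 0 1.1 0; 0 0 1.1 0; 0 0 1.1 0; 0 0 1.1 0; 0 0 1.1 0"}}

```text
time: 29.6
tool_pos: [0.6244, -0.011, 0.0616]
ee_rot: [-0.0, 0.707, -0.707, 0.0]
force: [0.3, -0.1, -2.0]
width: 0.0354
```

{"name": "carry_out", "arguments": {"motion": "0 0 0.2 0; 0 0 0.4 0; 0 0 0.6 0; 0 0 0.8 0; 0 0 0.8 0; 0 0 0.8 0; 0 0 0.8 0; 0 0 0.8 0"}}

```text
time: 30.6
tool_pos: [0.6247, -0.0111, 0.061]
ee_rot: [-0.0, 0.707, -0.707, 0.0]
force: [-0.4, 0.6, 2.8]
width: 0.0359
```

{"name": "carry_out", "arguments": {"motion": "0 0 0.2 0; 0 0 0.4 0; 0 0 0.6 0; 0 0 0.6 0; 0 0 0.6 0; 0 0 0.6 0; 0 0 0.6 0; 0 0 0.6 0"}}

```text
time: 31.6
tool_pos: [0.6248, -0.011, 0.0608]
ee_rot: [-0.0, 0.707, -0.707, 0.0]
force: [-1.4, 0.1, 7.9]
width: 0.0356
```

It stopped at underside about 51 mm, with force rising to about 10 N, so sleeve A is undersize and goes to red.

{"name": "carry_out", "arguments": {"motion": "0 0 -5 0; 0 0 -15 0; 0 0 -30 0; 0 0 -42 0; 0 0 -45 0; -20 7 -45 0; -55 19 -45 0; -100 34 -45 0"}}

```text
time: 32.6
tool_pos: [0.589, 0.0905, 0.1046]
ee_rot: [-0.0, -0.707, 0.707, 0.0]
force: [-0.1, 0.6, -1.7]
width: 0.0357
```

{"name": "carry_out", "arguments": {"motion": "-45 15 0 0; -90 31 0 0; -135 46 0 0; -180 61 0 0; -215 73 0 0; -235 80 0 0; -237 81 0 0; -237 81 0 0"}}

```text
time: 33.6
tool_pos: [0.5097, 0.324, 0.1049]
ee_rot: [-0.001, -0.707, 0.707, -0.001]
force: [0.0, -1.3, -1.4]
width: 0.0357
```

```bash
python3 plan.py 510 326 18; python3 - <<'E'
from h import *
a=r.capture("top")[:,:,::-1]; b=r.capture("scene")[:,:,::-1]
cv2.imwrite("pics/c4.png",np.hstack([cv2.resize(a[130:340],None,fx=.6,fy=.6),cv2.resize(b[100:460,100:],None,fx=.7,fy=.7)[:126*2]]) if 0 else np.vstack([cv2.resize(a[170:310],(640,140)),cv2.resize(b[100:460],(640,360))]))
E
```

```text
shift [-2.1 -0.3 86.9] rotvec deg [ 0.   -0.09 -0.05]
t 33.6 tcp [509.7 324.  104.9] F [ 0.  -1.3 -1.4] w 0.0357
```

View pics/c4.png

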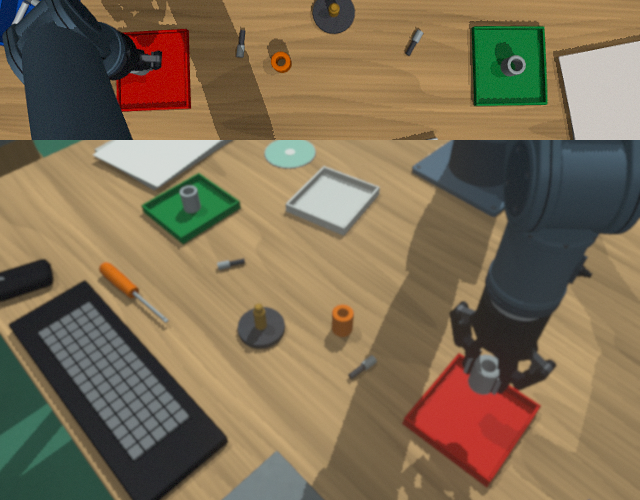

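Sleeve B stands upright in the green tray (top strip, about (515,66)). Sleeve A is held over the red tray. The stubs, the orange tube and the screwdriver have not moved. Lowering.

{"name": "carry_out", "arguments": {"motion": "-2 0 15 0; -2 0 35 0; -2 0 55 0; -2 0 72 0; -2 0 82 0; -2 0 86 0; -2 0 88 0; -2 0 88 0"}}

```text
time: 34.7
tool_pos: [0.5094, 0.3281, 0.0176]
ee_rot: [-0.0, 0.707, -0.707, 0.0]
force: [-0.8, -0.3, -1.3]
width: 0.0359
```

{"name": "carry_out", "arguments": {"motion": "0 0 0.4 0; 0 0 0.8 0; 0 0 1.2 0; 0 0 1.6 0; 0 0 1.9 0; 0 0 2.1 0; 0 0 2.1 0; 0 0 2.1 0"}}

```text
time: 35.7
tool_pos: [0.5091, 0.3278, 0.0153]
ee_rot: [0.0, 0.707, -0.707, 0.0]
force: [-1.7, -1.2, 3.2]
width: 0.0355
```

In contact at z 15.3. Releasing, then lifting and backing off.

{"name": "carry_out", "arguments": {"motion": "0 0 0 0; 0 0 0 0; 0 0 0 0; 0 0 0 0; 0 0 0 0; 0 0 0 0; 0 0 0 0; 0 0 0 0", "fingers": 0.2}}

```text
time: 36.7
tool_pos: [0.5091, 0.3279, 0.0151]
ee_rot: [-0.0, 0.707, -0.707, -0.0]
force: [-0.5, -0.4, 0.2]
width: 0.0682
```

{"name": "carry_out", "arguments": {"motion": "0 0 -10 0; 0 0 -30 0; 0 0 -60 0; 0 0 -90 0; 0 0 -120 0; 30 0 -135 0; 80 0 -135 0; 130 0 -135 0"}}

```text
time: 37.7
tool_pos: [0.5097, 0.1968, 0.152]
ee_rot: [-0.001, 0.708, -0.707, 0.001]
force: [-0.2, -0.2, -0.1]
width: 0.0683
```

{"name": "carry_out", "arguments": {"motion": "40 0 0 0; 80 0 0 0; 120 0 0 0; 150 0 0 0; 160 0 0 0; 160 0 0 0; 160 0 0 0; 160 0 0 0"}}

```text
time: 38.7
tool_pos: [0.5093, 0.0393, 0.1501]
ee_rot: [-0.0, 0.708, -0.706, -0.0]
force: [-0.7, 0.3, 0.6]
width: 0.0682
```

```bash
python3 - <<'E'
from h import *
a=r.capture("top")[:,:,::-1]; b=r.capture("scene")[:,:,::-1]
cv2.imwrite("pics/c5.png",np.vstack([a[100:300],b[100:470]]))
print(r.state()["time"],r.state()["width"])
E
```

```text
38.8 0.06823145746843272
```

View pics/c5.png

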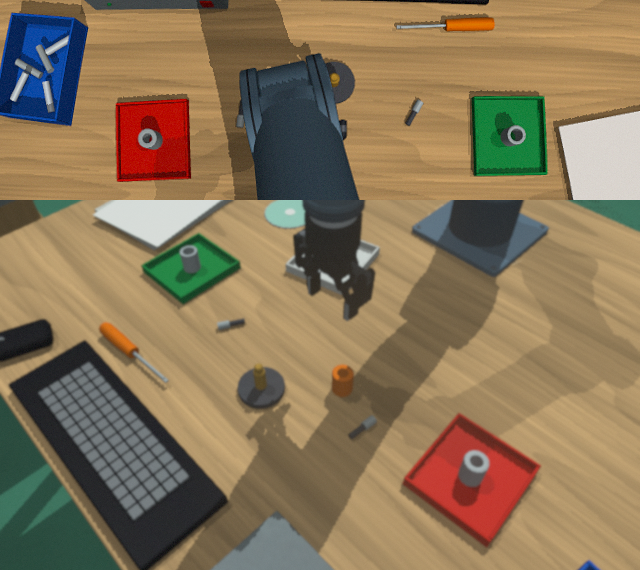

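Both sleeves stand upright in their trays: red at top view (149,138) and green at (516,135). Nothing else has moved and the gripper is free. Handing in.

```bash
python3 -c "
from rig import r
print(r.hand_in())"
```

```text
the job is handed in; nothing more can be done
None
```

Both steel sleeves were checked on the pin one at a time and sorted, and the job was handed in at about 39 s of the 72 s allowed.

- **Right-hand sleeve, nearer the green tray (tried first):** it passed the taper with no force and came to rest on the base, underside at about 12 mm with about 8 N. It now stands in the green tray.
- **Left-hand sleeve, nearer the red tray:** it stopped on the taper, underside at about 51 mm with force rising to about 10 N. It was not forced further, and it now stands in the red tray.

**Last checks:** the final pictures show both sleeves upright in their trays. The screwdriver, the orange tube and both stubs lie where they were, though the arm hid one stub and the orange tube in the final top view, so those two were judged from the scene view. The gripper is open and touching nothing.

**Disagreements and failed checks:**
- The top and wrist cameras differed by about 4–5 mm in x. I aligned on the pin with the wrist camera and had no side forces above about 3.5 N.
- The first picture to check the green tray was blocked by the arm, so that placing was confirmed in later ones.
- I viewed 12 pictures, two over the budget of 10.

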